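# Seal the vacuum chamber

### The job

Seal the vacuum chamber: turn the three arm nuts on its lid clockwise by exactly two quarter turns each, finishing one before starting the next, beginning with the nut above the hose spigot and going clockwise round the rim. Then turn the brass cam in the middle of the lid clockwise until its high point stands squarely against the sprung follower, and leave the bottle, the beaker and the tube rack undisturbed.

Things in the scene. Friction and masses are not known exactly. Their poses are not given: they have to be found in the camera images.
- nut_1 (a joint): Turn of nut_1 (directly above the hose spigot) about its upright axis, rad: 0 at the start, growing clockwise seen from above; it can go from -0.6 to 5.0. One quarter turn is 1.571. It stays where it is left and takes about 4 N sideways at the arm's working point to turn.
- nut_1_hub (a point): Point on the upright axis of nut_1, 18 mm above the lid: a dark steel nut, round hub 24 mm across, with a single flat upright arm on one side. The arm reaches 52 mm from the axis, is 12 mm thick and stands from 6 to 30 mm above the lid (its lower edge is 12 mm below this point). The hub's steel seat is 30 mm across, 5 mm high.
- nut_1_arm (a point): Middle of the arm of nut_1, 40 mm from its axis and 18 mm above the lid: a place to push. Hub to this point gives the direction of the arm.
- nut_2 (a joint): Turn of nut_2 (the next one clockwise round the rim seen from above, 120 degrees on from nut_1) about its upright axis, rad: 0 at the start, growing clockwise seen from above; it can go from -0.6 to 5.0. One quarter turn is 1.571. It stays where it is left and takes about 4 N sideways at the arm's working point to turn.
- nut_2_hub (a point): Point on the upright axis of nut_2, 18 mm above the lid: a dark steel nut, round hub 24 mm across, with a single flat upright arm on one side. The arm reaches 52 mm from the axis, is 12 mm thick and stands from 6 to 30 mm above the lid (its lower edge is 12 mm below this point). The hub's steel seat is 30 mm across, 5 mm high.
- nut_2_arm (a point): Middle of the arm of nut_2, 40 mm from its axis and 18 mm above the lid: a place to push. Hub to this point gives the direction of the arm.
- nut_3 (a joint): Turn of nut_3 (the last one, another 120 degrees clockwise round the rim) about its upright axis, rad: 0 at the start, growing clockwise seen from above; it can go from -0.6 to 5.0. One quarter turn is 1.571. It stays where it is left and takes about 4 N sideways at the arm's working point to turn.
- nut_3_hub (a point): Point on the upright axis of nut_3, 18 mm above the lid: a dark steel nut, round hub 24 mm across, with a single flat upright arm on one side. The arm reaches 52 mm from the axis, is 12 mm thick and stands from 6 to 30 mm above the lid (its lower edge is 12 mm below this point). The hub's steel seat is 30 mm across, 5 mm high.
- nut_3_arm (a point): Middle of the arm of nut_3, 40 mm from its axis and 18 mm above the lid: a place to push. Hub to this point gives the direction of the arm.
- spigot (a point): Outer end of the hose spigot, a steel stub 22 mm across that sticks out level from the chamber's side, 45 mm below the top of the lid and 162 mm out from the chamber's axis.
- lid_centre (a point): Centre of the lid's flat top face, 120 mm above the bench. The chamber is a round glass pot 236 mm across, fixed to the bench, with a flat grey lid on an aluminium flange; the three nuts stand on the lid in a circle of 88 mm radius. In the middle is a brass cam with an arm, and beside it a steel follower in a guide block (16 mm high, reaching 52 mm from the centre), on the side opposite to the spigot.
- cam (a joint): Turn of the brass cam about the upright axis through the lid's centre, rad, growing clockwise seen from above. 0: the high point stands square against the follower. It starts between -1.9 and -1.2 and can go from -2.2 to 0.9, so there is no stop at 0. It stays where it is left and takes about 3 to 4 N sideways at its arm.
- cam_axis (a point): Point on the cam's axis at mid-height of its arm, 28 mm above the lid. The cam is a brass disc 32 mm across and 11 mm thick, set 8 mm off its axis, top 15 mm above the lid; on top is one upright flat arm that reaches 48 mm from the axis, 12 mm thick, from 16 to 40 mm above the lid.
- cam_arm (a point): Middle of the cam's arm, 36 mm from the axis, 28 mm above the lid: a place to push.
- cam_high (a point): High point of the cam, on the disc's edge, 24 mm from the axis. Seen from above the arm points 150 degrees anticlockwise of the high point.
- follower_pad (a point): Middle of the face of the sprung follower, a steel pad 26 mm wide and 12 mm high that faces the cam, 20.5 mm from the cam's axis when free (the high point presses it back 3.5 mm, with about 4 N).
- amber_bottle: Bystander: amber bottle 72 mm across, 150 mm high, on the bench; origin under its centre.
- beaker: Bystander: glass beaker 72 mm across, 90 mm high; origin under its centre.
- tube_rack: Bystander: orange tube rack 90 x 180 mm, 63 mm high with its tubes; origin under its centre.

How it is judged:
By the outcome, as a careful person would: the job done as asked, in the order asked, and still so for the second after the job is handed in, with the robot touching nothing.
It also fails if it takes over 70 s, if anything falls off the work surface, if the arm or the gripper's body presses on something with over 40 N, if the wrist force passes 120 N, or if a joint passes its speed limit or range.

### The arm

A 6-joint arm with a two-finger parallel gripper is mounted at the origin on the work surface. World frame = base frame: x ahead of the robot, y to its left, z up, the work surface at z = 0. Lengths are in m, angles in rad, forces in N, time in s.
With the tool pointing down it reaches from about 0.3 to 0.95 m from the base axis. Payload 3.1 kg.
Tool frame: the origin (TCP) lies at the very end of the fingers, on their centre line; the grasp point (between the pads) lies 19 mm behind it (tcp_to_grasp is the distance from the TCP to the grasp point, in m); z points along the fingers, y is the line along which they close (so a half turn about z gives the same grasp; the last joint's range is limited). The gripper opens to 85 mm and grips with 20 to 120 N. Pads are 22 mm wide; open, the fingers measure 114 mm over their backs; the gripper's body (76 mm by 85 mm) begins 54 mm behind the grasp point. The pads swing forward as they close: fully open they stand 13 mm farther back than shut.
Start: joints at [-1.229, 0.308, 1.634, -0, 1.2, -0.07], TCP at [0.25, -0.573, 0.231] pointing down, gripper open.
Joint ranges: [-3.06, 3.06], [-0.79, 1.96], [0.05, 2.63], [-1.19, 4.34], [0.05, 2.64], [-2.94, 2.94]. Speed limits (rad/s): [2.79, 2.79, 3.14, 3.14, 3.14, 3.14].

### API

Orientations are given as [roll, pitch, yaw] about the fixed x, y, z axes, in that order (R = Rz(yaw) Ry(pitch) Rx(roll)).
In Python, from rig import get_obs, get_image, calibration, finish_job, search_frame, cut_out, tcp_to_grasp gives the robot as it stands. The module is installed in compiled form; this text tells all that it offers.
- The arm moves only by the tool send_rows, never from a script. Its argument "rows" is a list of rows, each a list of 6 numbers: the shift along the world's x, y, z in cm, then the turn, a rotation vector about the world's x, y, z in rad. In form: [[tx, ty, tz, rx, ry, rz], ...]. A call has 1 to 12 rows; each row shifts and turns the commanded pose from where the row before left it; what a row does not reach is not made up. A row lasts 1/10 s, in which the tool goes at most 50 mm and 8.59 degrees, less where a joint would pass 70% of its speed; a pose out of reach is approached as far as the arm can. A call with a gripper value outside its range is refused whole. "gripper" is the finger opening in cm, from 0 to 8.54, set as the call begins (left out, the last holds). The fingers move at their own pace and stop on an object; "squeeze" is the grip in N (left out, the last holds). Time passes only in rows, so rows that do not move let the fingers close. It gives the time, the measured TCP pose, the force, the opening and the grip force at its end, in the units of the state.
- get_obs(): the state, without advancing time (a new reading comes with each control period).
- get_image(name): name is "side" or "top" or "wrist"; returns the picture (480x640x3 uint8, blue, green, red); there is no depth.
- calibration(name): a dict with "fx", "fy", "cx", "cy" (pixels), "T" (4x4, takes a point from camera to world coordinates). Camera axes: x right, y down, z forward; pixel columns grow to the right and rows downward; lengths in m; the calibration is good to about 2 mm. The wrist camera is an equidistant fisheye: a pixel r from the principal point sees the ray r / f radians off the axis. A picture is of the moment at which its call begins: read the wrist's pose just before it. calibration takes no time and is no camera call; for the wrist camera it gives the pose at the moment of the call.
- finish_job(): hands the job in; it is judged then, once.
Trained networks look in the newest picture that a camera, given by its name, has taken for a name from the list of things; names that differ only in an ending like _2 or _b are one class to them, and where a whole thing is asked for, a point or a joint stands for the part that bears it (a point fixed in the world has none). Each returns a list of dicts, best first, with "confidence" (0 to 1); they miss things now and then, are a little off and sometimes report something else, mostly with a low value. They report only what shows in the picture. A call takes as long as a camera call.
- search_frame(camera, thing): "bbox" ([centre column, centre row, width, height] in pixels, round what is visible of it).
- cut_out(camera, thing): "pixels" (480x640 bool, what is visible of it) and "bbox" ([centre column, centre row, width, height] in pixels, round what is visible of it).
The state is a dict: "clock": time; "q": joint angles; "joint_velocities": joint speeds; "joint_efforts": joint torques, N m; "eef_pos": TCP position; "ee_rot": TCP orientation; "wrist_force": force on the tool from outside, world axes, zero at the start; "moment": the same for the moment, N m; "width": finger opening in m; "finger_force": force on a finger pad.
Only numpy, scipy, OpenCV 4.12 (cv2) and the standard library are available. Lean on these libraries where they do the work, as an engineer would, in place of code of your own. Each camera call takes 0.05 s, during which the arm holds its last target. There are 200 camera calls.

## Working session

There is one attempt and no reset: what is moved stays moved. The work goes in short steps, Python scripts to look and compute and a tool call to move; the robot and the scene stay as the last step left them, time stands still between calls to the robot, and variables do not carry over. Pictures are saved under pics/ and viewed, at most 10 in all, crops included, and the job is handed in when it is done.

Besides the shell and the picture viewer there is one more tool, called by a JSON object that holds its "op" and its "data", one argument or row to a line. send_rows: Moves the arm, as the interface text tells. Its arguments: {"type":"object","properties":{"rows":{"type":"array"},"gripper":{"type":"number"},"squeeze":{"type":"number"}},"required":["rows"]}

```bash
mkdir -p pics; cat > h.py <<'E'
import numpy as np, cv2
from rig import *
def ray(c,u,v):
    k=calibration(c);T=np.array(k["T"])
    x=(u-k["cx"])/k["fx"];y=(v-k["cy"])/k["fy"]
    if c=="wrist":
        r=np.hypot(x,y);s=np.sin(r)/r if r>1e-9 else 1
        d=np.array([x*s,y*s,np.cos(r)])
    else: d=np.array([x,y,1.])
    return T[:3,3],T[:3,:3]@d
def atz(c,u,v,z):
    o,d=ray(c,u,v);return o+d*(z-o[2])/d[2]
def proj(c,p):
    k=calibration(c);T=np.array(k["T"]);q=T[:3,:3].T@(np.array(p)-T[:3,3])
    if c=="wrist":
        a=np.arctan2(np.hypot(q[0],q[1]),q[2]);n=np.hypot(q[0],q[1])+1e-12
        return np.array([k["cx"]+k["fx"]*a*q[0]/n,k["cy"]+k["fy"]*a*q[1]/n])
    return np.array([k["cx"]+k["fx"]*q[0]/q[2],k["cy"]+k["fy"]*q[1]/q[2]])
E
python3 - <<'E'
from h import *
o=get_obs();print(o["clock"],o["eef_pos"],o["ee_rot"])
a=get_image("top");b=get_image("side");
cv2.imwrite("pics/top.png",a);cv2.imwrite("pics/side.png",b)
for c in("top","side"):
    print(c,np.round(calibration(c)["T"],3).tolist())
    for t in("nut_1","cam","amber_bottle","beaker","tube_rack","spigot","nut_1_hub","nut_1_arm","cam_high","cam_arm","follower_pad","lid_centre"):
        try:print(t,[(np.round(r["bbox"],0).tolist(),round(r["confidence"],2)) for r in search_frame(c,t)][:4])
        except Exception as e:print(t,e)
E
```

```text
0.0 [ 0.24986663 -0.57197433  0.23004343] [-3.13926626e+00 -1.61235174e-04  4.11826828e-01]
top [[-0.001, -0.99, 0.142, 0.401], [-1.0, 0.0, -0.006, -0.005], [0.005, -0.142, -0.99, 1.434], [0.0, 0.0, 0.0, 1.0]]
nut_1 [([313.0, 283.0, 22.0, 21.0], 0.72), ([392.0, 256.0, 29.0, 19.0], 0.65), ([321.0, 229.0, 16.0, 23.0], 0.59)]
cam [([336.0, 253.0, 35.0, 16.0], 0.7)]
amber_bottle [([138.0, 293.0, 43.0, 32.0], 0.91)]
beaker [([142.0, 236.0, 39.0, 33.0], 0.9), ([342.0, 251.0, 104.0, 113.0], 0.53)]
tube_rack [([514.0, 288.0, 88.0, 54.0], 0.86), ([141.0, 236.0, 36.0, 32.0], 0.73)]
spigot [([341.0, 251.0, 106.0, 116.0], 0.62)]
nut_1_hub [([313.0, 282.0, 23.0, 22.0], 0.63)]
nut_1_arm [([319.0, 228.0, 16.0, 30.0], 0.78)]
cam_high [([334.0, 252.0, 31.0, 19.0], 0.64), ([320.0, 227.0, 14.0, 33.0], 0.64)]
cam_arm [([336.0, 252.0, 32.0, 12.0], 0.6)]
follower_pad [([348.0, 266.0, 8.0, 12.0], 0.52)]
lid_centre [([339.0, 251.0, 106.0, 117.0], 0.93), ([321.0, 229.0, 12.0, 28.0], 0.23)]
side [[-0.99, -0.082, 0.113, 0.444], [-0.14, 0.582, -0.801, 0.796], [0.0, -0.809, -0.588, 0.695], [0.0, 0.0, 0.0, 1.0]]

[... 250 characters left out ...]
([244.0, 411.0, 47.0, 64.0], 0.79)]
tube_rack [([356.0, 179.0, 45.0, 44.0], 0.8), ([341.0, 232.0, 23.0, 18.0], 0.21)]
spigot [([310.0, 242.0, 121.0, 100.0], 0.89), ([324.0, 193.0, 11.0, 19.0], 0.37)]
nut_1_hub [([290.0, 223.0, 28.0, 17.0], 0.56)]
nut_1_arm [([291.0, 223.0, 24.0, 20.0], 0.79), ([342.0, 232.0, 25.0, 16.0], 0.57), ([322.0, 192.0, 10.0, 18.0], 0.35)]
cam_high [([317.0, 214.0, 12.0, 19.0], 0.48)]
cam_arm [([318.0, 217.0, 16.0, 24.0], 0.79), ([358.0, 177.0, 45.0, 47.0], 0.4), ([329.0, 215.0, 9.0, 11.0], 0.17)]
follower_pad [([290.0, 224.0, 24.0, 19.0], 0.42), ([342.0, 233.0, 24.0, 17.0], 0.36), ([308.0, 242.0, 116.0, 100.0], 0.24)]
lid_centre [([309.0, 246.0, 118.0, 101.0], 0.61)]
```

View pics/top.png

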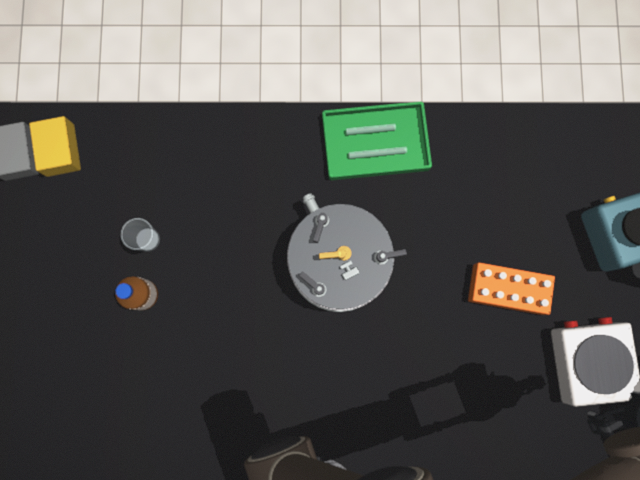

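View pics/side.png

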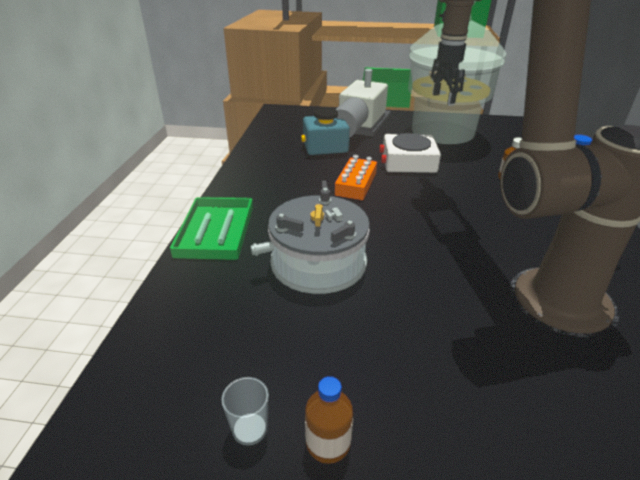

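The top picture shows the chamber at about (341,255) and the spigot at (309,203). Nut_1's hub is at (322,219) with its arm pointing down, nut_2 is at (382,257) with its arm to the right, and nut_3 is at (320,289) with its arm up-left. The cam is at (343,254) with its arm to the left. The bystanders are well clear.

```bash
python3 - <<'E'
from h import *
print(calibration("top")["fx"],calibration("wrist"))
for n,u,v,z in(("lid",341,256,.12),("n1",322,217,.15),("n1a",316,241,.15),("n2",380,257,.15),("n2a",406,253,.15),("n3",320,289,.15),("n3a",299,274,.15),("sp",308,198,.086),("cam",345,253,.15),("cama",317,256,.16)):
    print(n,np.round(atz("top",u,v,z),3))
E
```

```text
605.3122412522206 {'fx': 371.64829954431775, 'fy': 371.64829954431775, 'cx': 327.06467789766805, 'cy': 245.54719676439038, 'T': array([[ 4.00313990e-01, -8.72735269e-01, -2.79431316e-01,
         3.21560277e-01],
       [-9.16377891e-01, -3.81076111e-01, -1.22607330e-01,
        -5.41029798e-01],
       [ 5.19141614e-04,  3.05146110e-01, -9.52305404e-01,
         3.73448613e-01],
       [ 0.00000000e+00,  0.00000000e+00,  0.00000000e+00,
         1.00000000e+00]])}
lid [ 0.556 -0.06   0.12 ]
n1 [ 0.637 -0.019  0.15 ]
n1a [ 0.585 -0.006  0.15 ]
n2 [ 0.551 -0.143  0.15 ]
n2a [ 0.559 -0.198  0.15 ]
n3 [ 0.482 -0.014  0.15 ]
n3a [0.514 0.03  0.15 ]
sp [0.693 0.012 0.086]
cam [ 0.559 -0.068  0.15 ]
cama [ 0.552 -0.008  0.16 ]
```

{"op": "send_rows", "data": {
  "rows": [
    [1.95,2.85,0.8,0,0,0.138],
    [1.95,2.85,0.8,0,0,0.138],
    [1.95,2.85,0.8,0,0,0.138],
    [1.95,2.85,0.8,0,0,0.138],
    [1.95,2.85,0.8,0,0,0.138],
    [1.95,2.85,0.8,0,0,0.138],
    [1.95,2.85,0.8,0,0,0.138],
    [1.95,2.85,0.8,0,0,0.138],
    [1.95,2.85,0.6,0,0,0.138]
  ],
  "gripper": 3.5
}}

```text
clock: 2.2
eef_pos: [0.4264, -0.3152, 0.3021]
ee_rot: [3.141, 0.001, 1.659]
wrist_force: [-0.7, -0.5, 0.2]
width: 0.0352
finger_force: 0.0
```

{"op": "send_rows", "data": {
  "rows": [
    [1.95,2.85,0,0,0,0.138],
    [1.95,2.85,0,0,0,0.138],
    [1.95,2.85,0,0,0,0.138],
    [1.95,2.85,0,0,0,0.138],
    [1.95,2.85,0,0,0,0.138],
    [1.95,2.85,0,0,0,0.138],
    [1.95,2.85,0,0,0,0.138],
    [1.95,2.85,0,0,0,0.138],
    [1.95,2.85,0,0,0,0.138],
    [0,0,0,0,0,0],
    [0,0,0,0,0,0]
  ]
}}

```text
clock: 3.3
eef_pos: [0.6011, -0.0592, 0.301]
ee_rot: [-3.141, -0.001, 2.896]
wrist_force: [-0.2, -0.1, -0.3]
width: 0.0348
finger_force: 0.0
```

```bash
python3 - <<'E'
from h import *
o=get_obs();print(o["clock"],o["eef_pos"],o["ee_rot"],o["q"],o["width"])
a=get_image("wrist");cv2.imwrite("pics/w1.png",a)
for t in("nut_1","nut_1_hub","nut_1_arm","cam_arm","cam_high","spigot"):
    for r in search_frame("wrist",t)[:4]:
        u,v=r["bbox"][:2];print(t,np.round(r["bbox"]),round(r["confidence"],2),np.round(atz("wrist",u,v,.15),3))
E
```

```text
3.3 [ 0.60114177 -0.05919863  0.30099992] [-3.14094817e+00 -6.64112091e-04  2.89646826e+00] [-1.69924655e-01  2.13507271e-01  1.60996444e+00 -6.12092555e-04
  1.31883164e+00 -1.49544400e+00] 0.034839845277243445
nut_1 [373.  81.  76.  55.] 0.95 [0.495 0.003 0.15 ]
nut_1 [383. 226.  29.  80.] 0.73 [ 0.611 -0.016  0.15 ]
nut_1 [196. 204.  67.  46.] 0.72 [ 0.554 -0.162  0.15 ]
nut_1_hub [386. 224.  30.  77.] 0.97 [ 0.61  -0.013  0.15 ]
nut_1_arm [385. 227.  33.  78.] 0.87 [ 0.612 -0.014  0.15 ]
cam_arm [333. 172.  86.  48.] 0.71 [ 0.558 -0.045  0.15 ]
cam_high [335. 173.  88.  50.] 0.96 [ 0.559 -0.044  0.15 ]
spigot [316. 166. 261. 249.] 0.59 [ 0.55  -0.057  0.15 ]
```

View pics/w1.png

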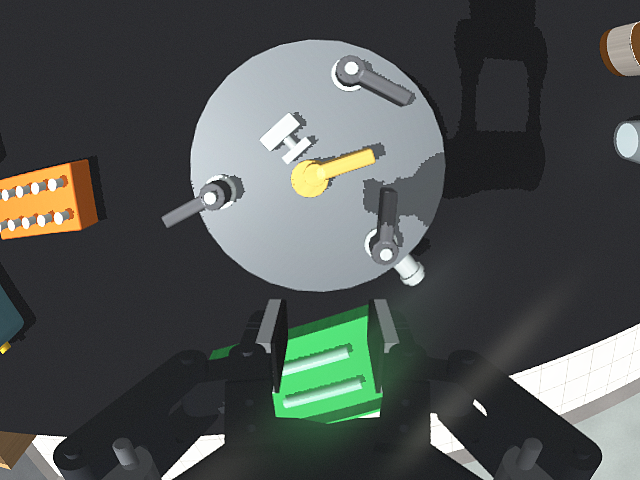

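The wrist view shows the caps of nut_1 at (386,254), nut_2 at (210,198) and nut_3 at (351,68). Their arm tips are at about (388,190), (165,222) and (411,99). The cam is at (310,178) with its arm tip at (375,155), and the follower is at (290,143).

```bash
python3 - <<'E'
from h import *
from scipy.optimize import least_squares
cap=np.array([[386,254],[210,198],[351,68]])
def hubs(p): return [np.array([p[0]+.088*np.cos(p[2]-i*2*np.pi/3),p[1]+.088*np.sin(p[2]-i*2*np.pi/3),p[3]]) for i in range(3)]
f=lambda p:np.concatenate([proj("wrist",h)-c for h,c in zip(hubs(p),cap)])
s=least_squares(f,[.556,-.06,.47,.155],x_scale=[.01,.01,.1,.01]);p=s.x
print(np.round(p,4),np.round(s.fun,1))
H=hubs(p)
for h,t in zip(H,[(388,190),(165,222),(411,99)]):
    a=atz("wrist",*t,.15);d=a-h;print(np.round(h,4),np.round(a,4),round(np.hypot(*d[:2]),4),np.degrees(np.arctan2(d[1],d[0])).round(1))
a=atz("wrist",375,155,.16);d=a[:2]-p[:2];print("cam",a,np.hypot(*d),np.degrees(np.arctan2(d[1],d[0])))
# mask-based arm axes
for t in("nut_1","cam"):
    for r in cut_out("wrist",t)[:3]:
        v,u=np.nonzero(r["pixels"]);P=np.array([atz("wrist",x,y,.15)[:2] for x,y in zip(u[::5],v[::5])]);m=P.mean(0)
        w,V=np.linalg.eigh(np.cov((P-m).T));print(t,r["confidence"],m,np.degrees(np.arctan2(V[1,1],V[0,1])),len(u))
E
```

```text
[ 0.5559 -0.0588  0.4792  0.1541] [-0.  -0.1 -0.1  0.1  0.1  0. ]
[ 0.634  -0.0182  0.1541] [ 0.5827 -0.0052  0.15  ] 0.053 165.8
[ 0.552  -0.1467  0.1541] [ 0.5609 -0.1956  0.15  ] 0.0497 -79.7
[ 0.4818 -0.0115  0.1541] [0.5151 0.0292 0.15  ] 0.0526 50.6
cam [ 0.55179145 -0.01035475  0.16      ] 0.048619849953175816 94.89065392597198
nut_1 0.88 [4.93681826e-01 3.22064795e-04] 49.72372071625673 1697
nut_1 0.82 [ 0.55367572 -0.15738345] 100.64757739197174 1330
nut_1 0.59 [ 0.61373263 -0.01421374] 164.2394265249679 1603
cam 0.7 [ 0.55617733 -0.04921441] 97.47010844901119 2031
```

{"op": "send_rows", "data": {
  "rows": [
    [-0.2,2.5,0,0,0,0],
    [-0.2,2.55,0,0,0,-0.008],
    [0,0,-4,0,0,0],
    [0,0,-4,0,0,0],
    [0,0,-4,0,0,0],
    [0,0,-3,0,0,0],
    [0,0,-2.4,0,0,0],
    [0,0,0,0,0,0]
  ]
}}

```text
clock: 4.55
eef_pos: [0.5934, -0.0092, 0.123]
ee_rot: [-3.14, -0.009, 2.887]
wrist_force: [-1.1, -0.2, 0.1]
width: 0.035
finger_force: 0.0
```

{"op": "send_rows", "data": {
  "rows": [
    [0,0,0,0,0,0],
    [0,0,0,0,0,0],
    [0,0,0,0,0,0],
    [0,0,0,0,0,0],
    [0,0,0,0,0,0],
    [0,0,0,0,0,0]
  ],
  "gripper": 0,
  "squeeze": 20
}}

```text
clock: 5.15
eef_pos: [0.598, -0.0085, 0.1286]
ee_rot: [3.14, 0.002, 2.888]
wrist_force: [0.3, 5.1, 0.3]
width: 0.0114
finger_force: 24.0
```

```bash
cat > arc.py <<'E'
import numpy as np,sys
r,a,n,tot=map(float,sys.argv[1:5]);n=int(n);d=tot/n
A=np.radians(a-d*np.arange(n+1));P=r*np.c_[np.cos(A),np.sin(A)]
D=np.diff(np.round(P,2),axis=0)
R=[[round(x,2),round(y,2),0,0,0,-round(np.radians(d),4)] for x,y in D]
for i in range(0,n,12):print(R[i:i+12])
E
python3 arc.py 3.75 165.5 24 180; python3 arc.py 3.75 -80 24 180;python3 arc.py 3.75 50.3 24 180
```

```text
[[np.float64(0.15), np.float64(0.46), 0, 0, 0, np.float64(-0.1309)], [np.float64(0.22), np.float64(0.45), 0, 0, 0, np.float64(-0.1309)], [np.float64(0.27), np.float64(0.41), 0, 0, 0, np.float64(-0.1309)], [np.float64(0.32), np.float64(0.37), 0, 0, 0, np.float64(-0.1309)], [np.float64(0.36), np.float64(0.33), 0, 0, 0, np.float64(-0.1309)], [np.float64(0.41), np.float64(0.27), 0, 0, 0, np.float64(-0.1309)], [np.float64(0.43), np.float64(0.22), 0, 0, 0, np.float64(-0.1309)], [np.float64(0.47), np.float64(0.16), 0, 0, 0, np.float64(-0.1309)], [np.float64(0.48), np.float64(0.1), 0, 0, 0, np.float64(-0.1309)], [np.float64(0.49), np.float64(0.04), 0, 0, 0, np.float64(-0.1309)], [np.float64(0.49), np.float64(-0.03), 0, 0, 0, np.float64(-0.1309)], [np.float64(0.48), np.float64(-0.09), 0, 0, 0, np.float64(-0.1309)]]
[[np.float64(0.46), np.float64(-0.15), 0, 0, 0, np.float64(-0.1309)], [np.float64(0.45), np.float64(-0.22), 0, 0, 0, np.float64(-0.1309)], [np.float64(0.41), np.float64(-0.27), 0, 0, 0, np.float64(-0.1309)], [np.float64(0.37), np.float64(-0.32), 0, 0, 0, np.float64(-0.1309)], [np.f
[... 3159 characters left out ...]
1309)], [np.float64(-0.42), np.float64(-0.26), 0, 0, 0, np.float64(-0.1309)], [np.float64(-0.45), np.float64(-0.2), 0, 0, 0, np.float64(-0.1309)], [np.float64(-0.47), np.float64(-0.14), 0, 0, 0, np.float64(-0.1309)], [np.float64(-0.48), np.float64(-0.07), 0, 0, 0, np.float64(-0.1309)], [np.float64(-0.49), np.float64(-0.02), 0, 0, 0, np.float64(-0.1309)], [np.float64(-0.49), np.float64(0.05), 0, 0, 0, np.float64(-0.1309)], [np.float64(-0.48), np.float64(0.12), 0, 0, 0, np.float64(-0.1309)], [np.float64(-0.46), np.float64(0.17), 0, 0, 0, np.float64(-0.1309)], [np.float64(-0.43), np.float64(0.24), 0, 0, 0, np.float64(-0.1309)], [np.float64(-0.4), np.float64(0.28), 0, 0, 0, np.float64(-0.1309)]]
```

{"op": "send_rows", "data": {
  "rows": [
    [0.15,0.46,0,0,0,-0.1309],
    [0.22,0.45,0,0,0,-0.1309],
    [0.27,0.41,0,0,0,-0.1309],
    [0.32,0.37,0,0,0,-0.1309],
    [0.36,0.33,0,0,0,-0.1309],
    [0.41,0.27,0,0,0,-0.1309],
    [0.43,0.22,0,0,0,-0.1309],
    [0.47,0.16,0,0,0,-0.1309],
    [0.48,0.1,0,0,0,-0.1309],
    [0.49,0.04,0,0,0,-0.1309],
    [0.49,-0.03,0,0,0,-0.1309],
    [0.48,-0.09,0,0,0,-0.1309]
  ]
}}

```text
clock: 6.35
eef_pos: [0.6436, 0.0187, 0.1286]
ee_rot: [3.141, -0.002, 1.312]
wrist_force: [-1.4, 4.0, 0.8]
width: 0.0115
finger_force: 23.9
```

{"op": "send_rows", "data": {
  "rows": [
    [0.46,-0.15,0,0,0,-0.1309],
    [0.45,-0.22,0,0,0,-0.1309],
    [0.41,-0.27,0,0,0,-0.1309],
    [0.37,-0.32,0,0,0,-0.1309],
    [0.33,-0.36,0,0,0,-0.1309],
    [0.27,-0.41,0,0,0,-0.1309],
    [0.22,-0.43,0,0,0,-0.1309],
    [0.16,-0.47,0,0,0,-0.1309],
    [0.1,-0.48,0,0,0,-0.1309],
    [0.04,-0.49,0,0,0,-0.1309],
    [-0.03,-0.49,0,0,0,-0.1309],
    [-0.09,-0.48,0,0,0,-0.1309]
  ]
}}

```text
clock: 7.55
eef_pos: [0.6704, -0.027, 0.1286]
ee_rot: [-3.139, -0.001, -0.26]
wrist_force: [-0.7, 5.6, 1.3]
width: 0.0115
finger_force: 23.7
```

{"op": "send_rows", "data": {
  "rows": [
    [0,0,0,0,0,0],
    [0,0,0,0,0,0],
    [0,0,0,0,0,0]
  ]
}}

```text
clock: 7.85
eef_pos: [0.6703, -0.0271, 0.1286]
ee_rot: [-3.139, -0.001, -0.256]
wrist_force: [-0.5, 5.3, 1.7]
width: 0.0116
finger_force: 23.9
```

{"op": "send_rows", "data": {
  "rows": [
    [0,0,0,0,0,0],
    [0,0,0,0,0,0],
    [0,0,0,0,0,0],
    [0,0,3,0,0,0],
    [0,0,4,0,0,0],
    [0,0,4,0,0,0]
  ],
  "gripper": 3.5
}}

```text
clock: 8.45
eef_pos: [0.6691, -0.0287, 0.2376]
ee_rot: [3.14, 0.002, -0.254]
wrist_force: [0.7, -0.4, 0.1]
width: 0.0351
finger_force: 0.0
```

{"op": "send_rows", "data": {
  "rows": [
    [-0.8,-1.1,2,0,0,0.143],
    [-0.8,-1.1,2,0,0,0.143],
    [-0.8,-1.1,2.1,0,0,0.143],
    [-0.8,-1.1,0,0,0,0.143],
    [-0.8,-1.1,0,0,0,0.143],
    [-0.8,-1.15,0,0,0,0.143],
    [-0.8,-1.1,0,0,0,0.143],
    [-0.8,-1.15,0,0,0,0.143],
    [-0.8,-1.1,0,0,0,0.143],
    [-0.8,-1.15,0,0,0,0.143],
    [-0.8,-1.1,0,0,0,0.143],
    [-0.8,-1.15,0,0,0,0.143]
  ]
}}

```text
clock: 9.65
eef_pos: [0.5732, -0.1631, 0.2984]
ee_rot: [3.142, 0.001, 1.468]
wrist_force: [0.2, 0.5, -0.1]
width: 0.0351
finger_force: 0.0
```

{"op": "send_rows", "data": {
  "rows": [
    [-0.8,-1.1,0,0,0,0.143],
    [-0.8,-1.15,0,0,0,0.143],
    [0,0,0,0,0,0],
    [0,0,0,0,0,0]
  ]
}}

```text
clock: 10.05
eef_pos: [0.5578, -0.1848, 0.2984]
ee_rot: [3.141, 0.0, 1.744]
wrist_force: [0.5, 0.1, -0.1]
width: 0.0351
finger_force: 0.0
```

```bash
python3 - <<'E'
from h import *
o=get_obs();print(o["clock"],o["eef_pos"],o["ee_rot"],o["q"])
a=get_image("wrist");cv2.imwrite("pics/w2.png",a)
print([proj("wrist",p).round() for p in((.634,-.0182,.154),(.552,-.1467,.154),(.5609,-.1956,.15),(.684,-.031,.15))])
E
```

```text
10.05 [ 0.55775441 -0.18482407  0.29839104] [3.14121469e+00 9.45198506e-05 1.74417320e+00] [-3.94151275e-01  1.81823693e-01  1.65286795e+00  1.27911467e-04
  1.30653150e+00 -5.67561553e-01]
[array([459.,  47.]), array([328., 182.]), array([328., 242.]), array([509.,  80.])]
```

View pics/w2.png

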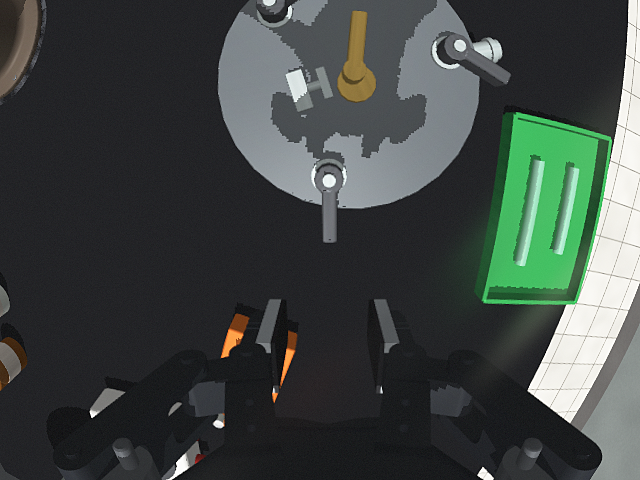

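The view shows nut_1's cap at (460,46) with its arm tip near (506,78), about where I expected it. Nut_2's arm points straight at the gripper, with its tip at (330,242). I'll check nut_1's angle more precisely before going on.

```bash
python3 - <<'E'
from h import *
a=cv2.imread("pics/w2.png")[15:105,420:530].copy()
S=6;b=cv2.resize(a,None,fx=S,fy=S,interpolation=cv2.INTER_CUBIC)
def poly(h,ang,z=.15,r0=.012):
    c,s=np.cos(np.radians(ang)),np.sin(np.radians(ang));Q=[]
    for r,w in((r0,.006),(.052,.006),(.052,-.006),(r0,-.006)):
        u=proj("wrist",(h[0]+r*c-w*s,h[1]+r*s+w*c,z));Q.append((u-[420,15]+.5)*S)
    return np.int32(Q)
h=(.634,-.0182)
cv2.polylines(b,[poly(h,-14.5)],True,(0,0,255),1)
cv2.polylines(b,[poly(h,-17.5)],True,(0,255,0),1)
cv2.imwrite("pics/c1.png",b)
E
```

```text
(no output)
```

View pics/c1.png

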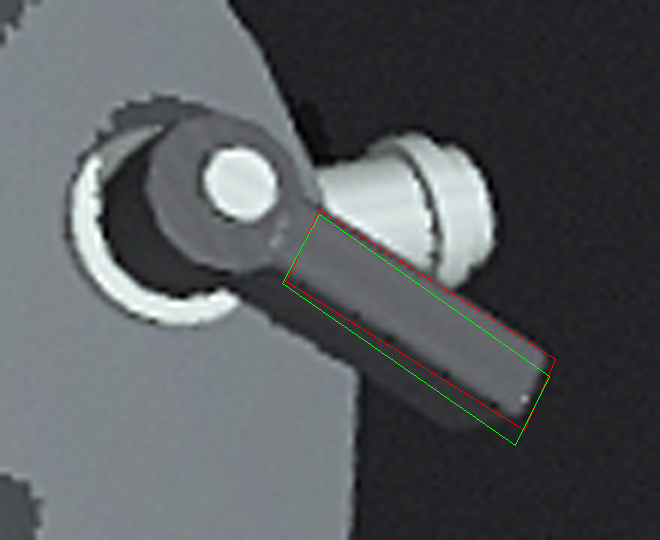

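The crop shows nut_1's arm parallel to the outline drawn at -14.5°, so it has turned 180° to within about a degree. On to nut_2.

{"op": "send_rows", "data": {
  "rows": [
    [0.05,0.1,-4,0,0,0],
    [0,0,-4,0,0,0],
    [0,0,-4,0,0,0],
    [0,0,-3,0,0,0],
    [0,0,-2,0,0,0],
    [0,0,0,0,0,0]
  ]
}}

```text
clock: 10.7
eef_pos: [0.5556, -0.1817, 0.1243]
ee_rot: [-3.135, -0.004, 1.747]
wrist_force: [0.2, 0.5, 0.2]
width: 0.0347
finger_force: 0.0
```

{"op": "send_rows", "data": {
  "rows": [
    [0,0,0,0,0,0],
    [0,0,0,0,0,0],
    [0,0,0,0,0,0],
    [0,0,0,0,0,0],
    [0,0,0,0,0,0],
    [0,0,0,0,0,0]
  ],
  "gripper": 0
}}

```text
clock: 11.3
eef_pos: [0.5593, -0.1838, 0.1297]
ee_rot: [3.139, 0.001, 1.748]
wrist_force: [-0.3, 0.8, 4.5]
width: 0.0115
finger_force: 24.5
```

{"op": "send_rows", "data": {
  "rows": [
    [-0.49,-0.06,0,0,0,-0.1309],
    [-0.49,0.01,0,0,0,-0.1309],
    [-0.48,0.08,0,0,0,-0.1309],
    [-0.47,0.14,0,0,0,-0.1309],
    [-0.45,0.19,0,0,0,-0.1309],
    [-0.42,0.26,0,0,0,-0.1309],
    [-0.38,0.31,0,0,0,-0.1309],
    [-0.34,0.35,0,0,0,-0.1309],
    [-0.29,0.4,0,0,0,-0.1309],
    [-0.24,0.43,0,0,0,-0.1309],
    [-0.18,0.45,0,0,0,-0.1309],
    [-0.11,0.48,0,0,0,-0.1309]
  ]
}}

```text
clock: 12.5
eef_pos: [0.5144, -0.153, 0.1297]
ee_rot: [-3.142, 0.001, 0.173]
wrist_force: [-2.6, 2.0, 7.3]
width: 0.0112
finger_force: 25.9
```

{"op": "send_rows", "data": {
  "rows": [
    [-0.06,0.49,0,0,0,-0.1309],
    [0.01,0.49,0,0,0,-0.1309],
    [0.08,0.48,0,0,0,-0.1309],
    [0.14,0.47,0,0,0,-0.1309],
    [0.19,0.45,0,0,0,-0.1309],
    [0.26,0.42,0,0,0,-0.1309],
    [0.31,0.38,0,0,0,-0.1309],
    [0.35,0.34,0,0,0,-0.1309],
    [0.4,0.29,0,0,0,-0.1309],
    [0.43,0.24,0,0,0,-0.1309],
    [0.45,0.18,0,0,0,-0.1309],
    [0.48,0.11,0,0,0,-0.1309]
  ]
}}

```text
clock: 13.7
eef_pos: [0.5454, -0.1081, 0.1297]
ee_rot: [-3.141, 0.003, -1.399]
wrist_force: [-2.7, 4.8, 8.1]
width: 0.0115
finger_force: 25.1
```

{"op": "send_rows", "data": {
  "rows": [
    [0,0,0,0,0,0],
    [0,0,0,0,0,0],
    [0,0,0,0,0,0]
  ]
}}

```text
clock: 14.0
eef_pos: [0.5455, -0.1081, 0.1297]
ee_rot: [-3.141, 0.003, -1.396]
wrist_force: [-1.8, 6.4, 7.8]
width: 0.0116
finger_force: 24.9
```

{"op": "send_rows", "data": {
  "rows": [
    [0,0,0,0,0,0],
    [0,0,0,0,0,0],
    [0,0,0,0,0,0],
    [0,0,3,0,0,0],
    [0,0,5,0,0,0],
    [0,0,5,0,0,0],
    [0,0,4,0,0,0.1425],
    [0,0,0,0,0,0.1425]
  ],
  "gripper": 3.5
}}

```text
clock: 14.8
eef_pos: [0.5494, -0.1113, 0.3063]
ee_rot: [-3.131, -0.01, -1.103]
wrist_force: [0.4, 0.2, 0.8]
width: 0.0349
finger_force: 0.0
```

{"op": "send_rows", "data": {
  "rows": [
    [0,0,0,0,0,0.1425],
    [0,0,0,0,0,0.1425],
    [0,0,0,0,0,0.1425],
    [0,0,0,0,0,0.1425],
    [0,0,0,0,0,0.1425],
    [0,0,0,0,0,0.1425],
    [0,0,0,0,0,0.1425],
    [0,0,0,0,0,0.1425],
    [0,0,0,0,0,0.1425],
    [0,0,0,0,0,0.1425],
    [0,0,0,0,0,0.1425],
    [0,0,0,0,0,0.1425]
  ]
}}

```text
clock: 16.0
eef_pos: [0.545, -0.1101, 0.2978]
ee_rot: [-3.141, 0.001, 0.607]
wrist_force: [0.6, -0.0, 0.1]
width: 0.0351
finger_force: 0.0
```

{"op": "send_rows", "data": {
  "rows": [
    [0,1,0,0,0,0.1425],
    [0,1,0,0,0,0.1425],
    [0,1,0,0,0,0.1425],
    [0,1,0,0,0,0.1425],
    [-0.5,1,0,0,0,0.1425],
    [-0.5,1,0,0,0,0.1425],
    [-0.5,1,0,0,0,0.1425],
    [-0.5,1,0,0,0,0.1425],
    [-0.5,1,0,0,0,0.1425],
    [-0.5,1,0,0,0,0.1425],
    [-0.5,1,0,0,0,0.1425],
    [-0.5,1.5,0,0,0,0.1425]
  ]
}}

```text
clock: 17.2
eef_pos: [0.5049, 0.015, 0.2979]
ee_rot: [-3.141, 0.0, 2.316]
wrist_force: [1.0, 0.2, 0.6]
width: 0.0351
finger_force: 0.0
```

{"op": "send_rows", "data": {
  "rows": [
    [0,0,0,0,0,0.1425],
    [0,0,0,0,0,0.1425],
    [0,0,0,0,0,0.1425],
    [0,0,0,0,0,0.1425],
    [0,0,0,0,0,0.1425],
    [0,0,0,0,0,0.1425],
    [0,0,0,0,0,0.1425],
    [0,0,0,0,0,0.1425],
    [0,0,0,0,0,0.1425],
    [0,0,0,0,0,0.1425],
    [0,0,0,0,0,0.1425],
    [0,0,0,0,0,0.1425]
  ]
}}

```text
clock: 18.4
eef_pos: [0.5051, 0.0149, 0.2979]
ee_rot: [3.141, -0.001, -2.256]
wrist_force: [0.9, -0.3, -0.7]
width: 0.0349
finger_force: 0.0
```

```bash
python3 - <<'E'
from h import *
o=get_obs();print(o["clock"],o["eef_pos"],o["ee_rot"],o["q"])
a=get_image("wrist");cv2.imwrite("pics/w3r.png",a);b=a.copy()
H=[(.634,-.0182),(.552,-.1467),(.4818,-.0115)]
for h,g in zip(H,(-14.5,100,50.5)):
    c,s=np.cos(np.radians(g)),np.sin(np.radians(g))
    Q=[proj("wrist",(h[0]+r*c-w*s,h[1]+r*s+w*c,.15))+.5 for r,w in((.012,.006),(.052,.006),(.052,-.006),(.012,-.006))]
    cv2.polylines(b,[np.int32(np.array(Q)*16)],True,(0,0,255),1,shift=4)
b=cv2.resize(b[0:330,90:530],(800,600),interpolation=cv2.INTER_CUBIC)
cv2.imwrite("pics/w3.png",b)
E
```

```text
18.4 [0.50505549 0.01488774 0.29786394] [ 3.14133339e+00 -6.16449213e-04 -2.25619240e+00] [-5.65114663e-02  1.63009160e-02  1.83529459e+00 -3.60048123e-04
  1.29056945e+00 -2.51260829e+00]
```

View pics/w3.png

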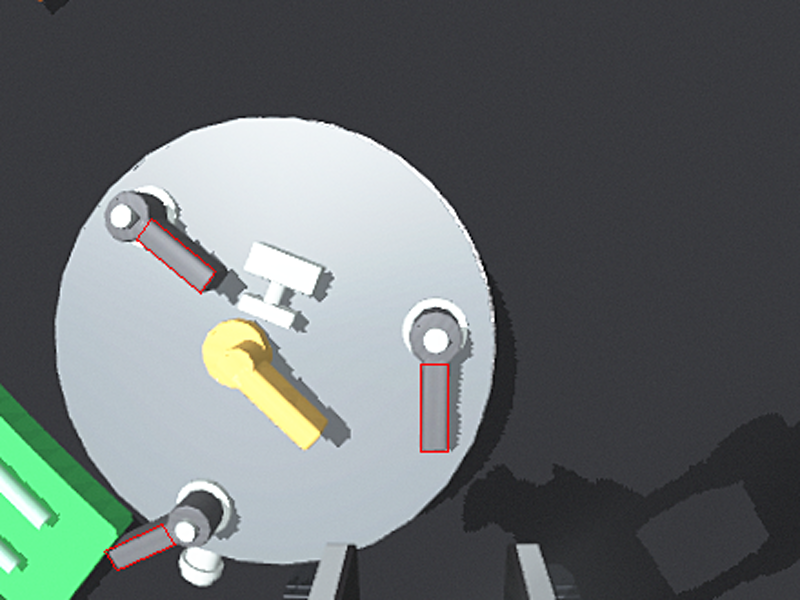

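The outlines for nut_1 (-14.5°), nut_2 (100°) and nut_3 (50.5°) all sit on their arms, so nuts 1 and 2 are done. For nut_3 I'll use a smaller working radius, 32 mm, to keep clear of the follower block.

```bash
sed -i 's/R=\[\[round(x,2),round(y,2)/R=[[float(round(x,2)),float(round(y,2))/; s/-round(np.radians(d),4)/-float(round(np.radians(d),4))/' arc.py; python3 arc.py 3.2 50.5 24 180
```

```text
[[0.3, -0.29, 0, 0, 0, -0.1309], [0.27, -0.32, 0, 0, 0, -0.1309], [0.22, -0.36, 0, 0, 0, -0.1309], [0.17, -0.38, 0, 0, 0, -0.1309], [0.12, -0.4, 0, 0, 0, -0.1309], [0.07, -0.41, 0, 0, 0, -0.1309], [0.01, -0.42, 0, 0, 0, -0.1309], [-0.04, -0.42, 0, 0, 0, -0.1309], [-0.1, -0.41, 0, 0, 0, -0.1309], [-0.15, -0.39, 0, 0, 0, -0.1309], [-0.2, -0.37, 0, 0, 0, -0.1309], [-0.24, -0.34, 0, 0, 0, -0.1309]]
[[-0.29, -0.3, 0, 0, 0, -0.1309], [-0.32, -0.27, 0, 0, 0, -0.1309], [-0.36, -0.22, 0, 0, 0, -0.1309], [-0.38, -0.17, 0, 0, 0, -0.1309], [-0.4, -0.12, 0, 0, 0, -0.1309], [-0.41, -0.07, 0, 0, 0, -0.1309], [-0.42, -0.01, 0, 0, 0, -0.1309], [-0.42, 0.04, 0, 0, 0, -0.1309], [-0.41, 0.1, 0, 0, 0, -0.1309], [-0.39, 0.15, 0, 0, 0, -0.1309], [-0.37, 0.2, 0, 0, 0, -0.1309], [-0.34, 0.24, 0, 0, 0, -0.1309]]
```

{"op": "send_rows", "data": {
  "rows": [
    [-0.3,-0.15,-4,0,0,0],
    [0,0,-4,0,0,0],
    [0,0,-4,0,0,0],
    [0,0,-3,0,0,0],
    [0,0,-1.8,0,0,0],
    [0,0,0,0,0,0]
  ]
}}

```text
clock: 19.05
eef_pos: [0.4991, 0.0137, 0.1269]
ee_rot: [3.136, -0.005, -2.264]
wrist_force: [-0.1, -0.3, 0.9]
width: 0.0348
finger_force: 0.0
```

{"op": "send_rows", "data": {
  "rows": [
    [0,0,0,0,0,0],
    [0,0,0,0,0,0],
    [0,0,0,0,0,0],
    [0,0,0,0,0,0],
    [0,0,0,0,0,0],
    [0,0,0,0,0,0]
  ],
  "gripper": 0
}}

```text
clock: 19.65
eef_pos: [0.5029, 0.014, 0.1314]
ee_rot: [-3.141, 0.001, -2.262]
wrist_force: [-1.7, 2.2, 4.8]
width: 0.0113
finger_force: 21.7
```

{"op": "send_rows", "data": {
  "rows": [
    [0.3,-0.29,0,0,0,-0.1309],
    [0.27,-0.32,0,0,0,-0.1309],
    [0.22,-0.36,0,0,0,-0.1309],
    [0.17,-0.38,0,0,0,-0.1309],
    [0.12,-0.4,0,0,0,-0.1309],
    [0.07,-0.41,0,0,0,-0.1309],
    [0.01,-0.42,0,0,0,-0.1309],
    [-0.04,-0.42,0,0,0,-0.1309],
    [-0.1,-0.41,0,0,0,-0.1309],
    [-0.15,-0.39,0,0,0,-0.1309],
    [-0.2,-0.37,0,0,0,-0.1309],
    [-0.24,-0.34,0,0,0,-0.1309]
  ]
}}

```text
clock: 20.85
eef_pos: [0.5068, -0.0314, 0.1313]
ee_rot: [3.142, 0.0, 2.447]
wrist_force: [-2.7, 2.3, 7.2]
width: 0.0111
finger_force: 20.9
```

{"op": "send_rows", "data": {
  "rows": [
    [-0.29,-0.3,0,0,0,-0.1309],
    [-0.32,-0.27,0,0,0,-0.1309],
    [-0.36,-0.22,0,0,0,-0.1309],
    [-0.38,-0.17,0,0,0,-0.1309],
    [-0.4,-0.12,0,0,0,-0.1309],
    [-0.41,-0.07,0,0,0,-0.1309],
    [-0.42,-0.01,0,0,0,-0.1309],
    [-0.42,0.04,0,0,0,-0.1309],
    [-0.41,0.1,0,0,0,-0.1309],
    [-0.39,0.15,0,0,0,-0.1309],
    [-0.37,0.2,0,0,0,-0.1309],
    [-0.34,0.24,0,0,0,-0.1309]
  ]
}}

```text
clock: 22.05
eef_pos: [0.4614, -0.0356, 0.1313]
ee_rot: [3.141, 0.0, 0.877]
wrist_force: [-3.4, 2.9, 6.7]
width: 0.011
finger_force: 21.1
```

{"op": "send_rows", "data": {
  "rows": [
    [0,0,0,0,0,0],
    [0,0,0,0,0,0],
    [0,0,0,0,0,0]
  ]
}}

```text
clock: 22.35
eef_pos: [0.4613, -0.0356, 0.1313]
ee_rot: [-3.141, 0.0, 0.881]
wrist_force: [-2.9, 1.8, 8.1]
width: 0.012
finger_force: 21.1
```

{"op": "send_rows", "data": {
  "rows": [
    [0,0,0,0,0,0],
    [0,0,0,0,0,0],
    [0,0,3,0,0,0],
    [0,0,5,0,0,0],
    [0,0,5,0,0,0],
    [1.5,0.2,4,0,0,0.1295],
    [1.5,0.2,0,0,0,0.1295],
    [1.5,0.2,0,0,0,0.1295],
    [1.5,0.2,0,0,0,0.1295],
    [1.5,0.2,0,0,0,0.1295],
    [1.65,0.2,0,0,0,0.1295],
    [0,0,0,0,0,0]
  ],
  "gripper": 2.8
}}

```text
clock: 23.55
eef_pos: [0.5545, -0.0239, 0.2999]
ee_rot: [3.141, 0.001, 1.658]
wrist_force: [-0.1, 0.5, 0.6]
width: 0.028
finger_force: 0.0
```

{"op": "send_rows", "data": {
  "rows": [
    [0,0,0,0,0,0],
    [0,0,0,0,0,0]
  ]
}}

```text
clock: 23.75
eef_pos: [0.5522, -0.0238, 0.2999]
ee_rot: [-3.141, 0.0, 1.655]
wrist_force: [-0.2, -0.5, -0.2]
width: 0.0285
finger_force: 0.0
```

```bash
cat > ov.py <<'E'
from h import *
import sys
def run(name,cam,n3=-129.5,crop=(0,330,90,530)):
    o=get_obs();print(o["clock"],o["eef_pos"],o["ee_rot"])
    b=get_image("wrist").copy();cv2.imwrite("pics/raw_"+name,b)
    for h,g,z,L,r0 in(((.634,-.0182),-14.5,.15,.052,.012),((.552,-.1467),100,.15,.052,.012),((.4818,-.0115),n3,.15,.052,.012),((.5559,-.0588),cam,.16,.048,0)):
        c,s=np.cos(np.radians(g)),np.sin(np.radians(g))
        Q=[proj("wrist",(h[0]+r*c-w*s,h[1]+r*s+w*c,z))+.5 for r,w in((r0,.006),(L,.006),(L,-.006),(r0,-.006))]
        cv2.polylines(b,[np.int32(np.array(Q)*16)],True,(0,0,255),1,shift=4)
    a,c,d,e=crop;b=cv2.resize(b[a:c,d:e],(800,600),interpolation=cv2.INTER_CUBIC)
    cv2.imwrite("pics/"+name,b)
E
python3 -c "
from ov import *
run('w4.png',95)"; python3 arc.py 3.5 95 13 97.5
```

```text
23.75 [ 0.55218365 -0.02381556  0.29993241] [-3.14054767e+00  1.07330086e-04  1.65535613e+00]
[[0.46, 0.01, 0, 0, 0, -0.1309], [0.46, -0.05, 0, 0, 0, -0.1309], [0.44, -0.11, 0, 0, 0, -0.1309], [0.43, -0.17, 0, 0, 0, -0.1309], [0.4, -0.22, 0, 0, 0, -0.1309], [0.37, -0.27, 0, 0, 0, -0.1309], [0.33, -0.32, 0, 0, 0, -0.1309], [0.29, -0.35, 0, 0, 0, -0.1309], [0.23, -0.39, 0, 0, 0, -0.1309], [0.19, -0.42, 0, 0, 0, -0.1309], [0.13, -0.44, 0, 0, 0, -0.1309], [0.07, -0.45, 0, 0, 0, -0.1309]]
[[0.01, -0.46, 0, 0, 0, -0.1309]]
```

View pics/w4.png

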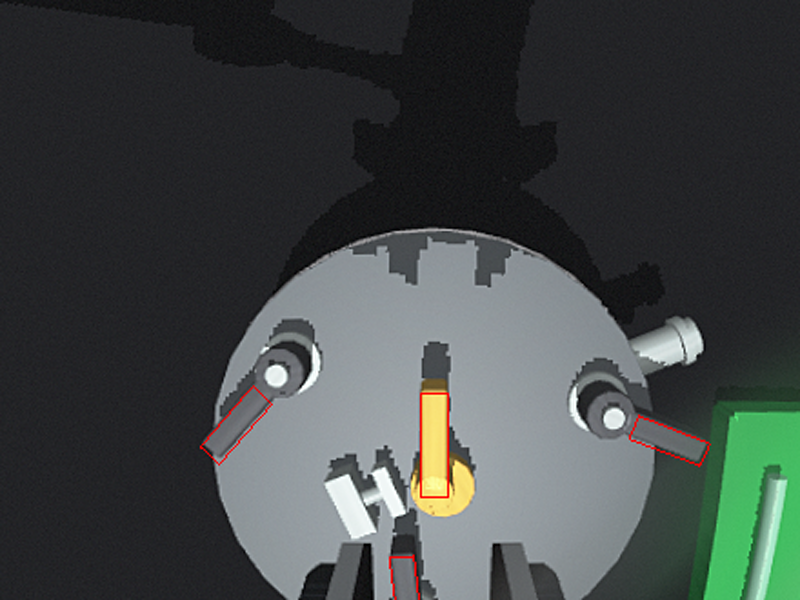

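The overlay matches every arm, so nut_3 is done, and the cam arm is at 95°. The cam needs about 97.5° clockwise.

{"op": "send_rows", "data": {
  "rows": [
    [0.05,0,-4,0,0,0],
    [0,0,-4,0,0,0],
    [0,0,-4,0,0,0],
    [0,0,-2.5,0,0,0],
    [0,0,-1.3,0,0,0],
    [0,0,0,0,0,0]
  ]
}}

```text
clock: 24.4
eef_pos: [0.5516, -0.0236, 0.1405]
ee_rot: [-3.138, -0.001, 1.656]
wrist_force: [0.0, 0.5, 0.2]
width: 0.028
finger_force: 0.0
```

{"op": "send_rows", "data": {
  "rows": [
    [0,0,0,0,0,0],
    [0,0,0,0,0,0],
    [0,0,0,0,0,0],
    [0,0,0,0,0,0],
    [0,0,0,0,0,0],
    [0,0,0,0,0,0]
  ],
  "gripper": 0
}}

```text
clock: 25.0
eef_pos: [0.5537, -0.0237, 0.1436]
ee_rot: [3.141, 0.0, 1.657]
wrist_force: [-4.9, 0.2, 5.9]
width: 0.0114
finger_force: 21.7
```

{"op": "send_rows", "data": {
  "rows": [
    [0.46,0.01,0,0,0,-0.1309],
    [0.46,-0.05,0,0,0,-0.1309],
    [0.44,-0.11,0,0,0,-0.1309],
    [0.43,-0.17,0,0,0,-0.1309],
    [0.4,-0.22,0,0,0,-0.1309],
    [0.37,-0.27,0,0,0,-0.1309],
    [0.33,-0.32,0,0,0,-0.1309],
    [0.29,-0.35,0,0,0,-0.1309],
    [0.23,-0.39,0,0,0,-0.1309],
    [0.19,-0.42,0,0,0,-0.1309],
    [0.13,-0.44,0,0,0,-0.1309]
  ]
}}

```text
clock: 26.1
eef_pos: [0.5898, -0.0508, 0.1435]
ee_rot: [-3.141, 0.003, 0.213]
wrist_force: [-6.9, 1.2, 8.3]
width: 0.0116
finger_force: 21.2
```

{"op": "send_rows", "data": {
  "rows": [
    [0.07,-0.45,0,0,0,-0.1309],
    [0.01,-0.46,0,0,0,-0.1309],
    [0,0,0,0,0,0],
    [0,0,0,0,0,0],
    [0,0,0,0,0,0]
  ]
}}

```text
clock: 26.6
eef_pos: [0.5906, -0.0599, 0.1435]
ee_rot: [-3.141, 0.003, -0.045]
wrist_force: [-6.8, 1.6, 6.9]
width: 0.0115
finger_force: 21.5
```

{"op": "send_rows", "data": {
  "rows": [
    [0,0,0,0,0,0],
    [0,0,0,0,0,0],
    [0,0,3,0,0,0],
    [0,0,5,0,0,0],
    [0,0,5,0,0,0],
    [-2.5,0,2.5,0,0,0],
    [-2.5,0,0,0,0,0],
    [-2.5,0,0,0,0,0],
    [-2.5,0,0,0,0,0],
    [0,0,0,0,0,0],
    [0,0,0,0,0,0],
    [0,0,0,0,0,0]
  ],
  "gripper": 2.8
}}

```text
clock: 27.8
eef_pos: [0.4928, -0.0602, 0.2976]
ee_rot: [3.141, -0.002, -0.045]
wrist_force: [0.1, -0.1, 0.2]
width: 0.028
finger_force: 0.0
```

```bash
python3 -c "
from ov import *
run('w5.png',-2.5,crop=(30,330,120,520))"
```

```text
27.8 [ 0.49278586 -0.06022468  0.29762962] [ 3.14141211e+00 -1.96322107e-03 -4.46151688e-02]
```

View pics/w5.png

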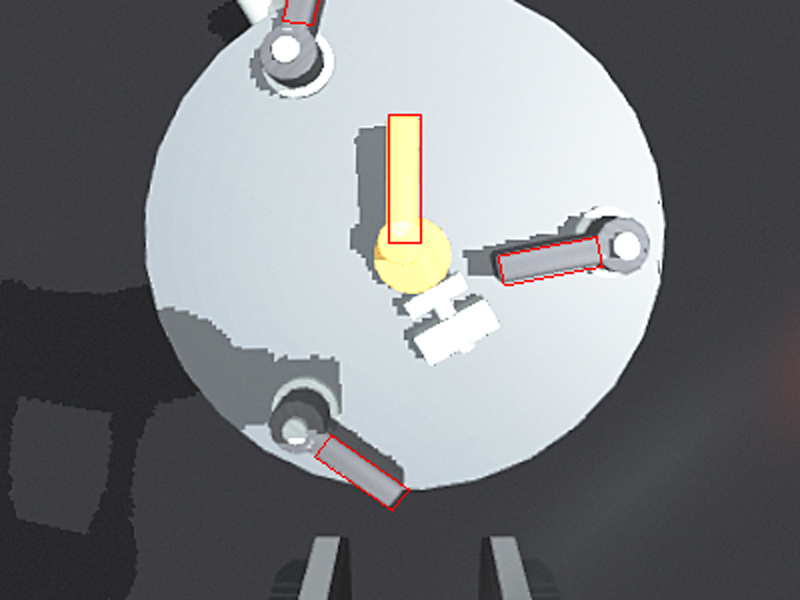

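The cam arm and all three nut arms sit on their target outlines. The cam disc presses squarely on the follower pad at about (436,296), and the tool is clear of everything.

```bash
python3 -c "
from rig import *
print(finish_job())"
```

```text
the job is handed in; nothing more can be done
None
```

I turned the three nuts two quarter turns (180°) clockwise each, in the order asked, then set the cam's high point square against the follower and handed the job in at about 28 s; the wrist camera showed every arm within about 1° of its target, and the arm never went near the bottle, beaker or rack.

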